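# Put the carved neck away in the seasoning box

### The arm

A 6-joint arm with a two-finger parallel gripper is mounted at the origin on the work surface. World frame = base frame: x ahead of the robot, y to its left, z up, the work surface at z = 0. Lengths are in mm, angles in rad, forces in N, time in s.
With the tool pointing down it reaches from about 275 to 850 mm from the base axis. Payload 5.2 kg.
Tool frame: the origin (TCP) lies midway between the tips of the shut fingers; the grasp point (between the pads) lies bot.grip_point_offset behind it (bot.grip_point_offset is the distance from the TCP to the grasp point, in mm); z points along the fingers, y is the direction in which the jaws open and shut (so a half turn about z gives the same grasp; the last joint's range is limited). The gripper opens to 85 mm and grips with 20 to 120 N. Pads are 22 mm wide; open, the fingers measure 114 mm over their backs; the gripper's body (76 mm by 85 mm) begins 54 mm behind the grasp point. The pads swing forward as they close: fully open they stand 13 mm farther back than shut.
Start: joints at [-1.317, 0.259, 1.535, -0, 1.348, -0.203], TCP at [242.614, -493.603, 231.31] pointing down, gripper open.
Joint ranges: [-3.14, 3.14], [-0.91, 2.08], [0.19, 2.58], [-1.22, 4.36], [0.22, 2.71], [-3.12, 3.12]. Speed limits (rad/s): [2.57, 2.57, 3.14, 3.14, 3.14, 3.14].

### API

Orientations are given as a 3x3 rotation matrix whose columns are the frame's x, y, z axes.
In Python, from workcell import bot, optics gives the robot as it stands. The module is installed in compiled form; this text tells all that it offers. Calls block until the motion is done:
- bot.goto(position, orientation): joint-space move of the TCP to a pose.
- bot.movel(position, attitude=None, v=150, max_force=None): straight line of the TCP; attitude=None keeps the orientation; v is the mean speed in mm/s. With max_force (N) it stops when the force on the tool has changed by that much, and returns True; else False.
- bot.goto_joints(angles): joint-space move.
- bot.let_go() and bot.clamp(strength=None): open the fingers fully, or close them until they stop; strength is the grip in N (None keeps the last).
- bot.sleep(seconds).
- bot.solve_ik(position, orientation): joint angles nearest the present ones, or None.
- optics.snapshot(name): name is "scene" or "top" or "wrist"; returns a dict with "frame" (400x640x3 uint8, red, green, blue), "mtx" (3x3 intrinsics, pixels), "R" (3x3) and "t" (3): a world point X has camera coordinates R X + t; the wrist camera has in their place "tool_from_camera" (4x4, takes a point from camera to tool coordinates, whose origin is the TCP and whose axes are the flange's). Camera axes: x right, y down, z forward; pixel columns grow to the right and rows downward; lengths in mm; the calibration is good to about 2 mm. A picture is of the moment at which its call begins: read the wrist's pose just before it. There is no depth.
A pose or a line that the arm cannot do raises bot.Unreachable and nothing moves.
- bot.job_done(): hands the job in, once; it reports no verdict.
Readings, each from a call of its own:
- bot.get_time_s(): time.
- bot.get_q(): joint angles.
- bot.get_dq(): joint speeds.
- bot.get_tau(): joint torques, N m.
- bot.get_eef_pos(): TCP position.
- bot.get_tcp_rot(): TCP orientation.
- bot.get_ft_force(): force on the tool from outside, world axes, zero at the start.
- bot.get_wrist_torque(): the same for the moment, N m.
- bot.get_opening(): finger opening in mm.
Only numpy, scipy, OpenCV 4.12 (cv2) and the standard library are available. Lean on these libraries where they do the work, as an engineer would, in place of code of your own. Each camera call takes 0.05 s, during which the arm holds its last target.

### The job

Draw the violin neck with the round carved scroll out of the stock rack and lay it down free on the bench to change your grip. Then post it scroll first through the spring flap of the sloping seasoning box, until it lies wholly inside and the flap has swung shut behind it. Leave everything else where it stands.

Things in the scene. Friction and masses are not known exactly. Their poses are not given: they have to be found in the camera images.
- rack: Fixed plywood stock rack, three open-fronted bays, depth 150. Origin: bench level, middle of the front plane; x into the rack, y along the front. Bay centres y = -90, 0, +90 mm, 78 wide, 12 mm dividers, no floor (stock lies on the bench). One piece of stock per bay, in any order, heads sticking out some 80 mm towards the robot, the rest under the roof.
- rack_roof (a point): Middle of the front edge of the rack's roof, on its top, 97 mm above the bench; the roof is 12 thick (underside 85 mm up) and has stock piled on it up to 145 mm above the bench. Same axes as the rack.
- neck_mid (a point): The neck: rough-cut small violin neck, plain maple, 180 long, about 0.18 kg, lying on its flat face; the only piece with a round scroll. Middle of its length (its centre of mass, nearly), 21 mm above the underside; x to the scroll, z up. Along x: heel block -90 to -50 mm (40 wide, 32 high), shaft -50 to 23 (30 wide, ramping from 32 to 24 high), pegbox 23 to 65 (26 wide, 28 high), scroll 48 to 90.
- neck_scroll (a point): Centre of the neck's scroll, a 42 mm disc lying across (28 wide) with flat round ears 28 mm in diameter, 40 mm wide over the ears; it is 69 mm from neck_mid along x and 21 mm above the underside. Same axes as neck_mid.
- neck_heel (a point): Middle of the flat back face (40 wide, 32 high) of the neck's heel, the end opposite the scroll: 90 mm behind neck_mid, 16 mm above the underside. Same axes as neck_mid.
- chute: Seasoning box, fixed: a straight channel running down at 0.28 rad. Origin: on its floor, middle of the sill under the flap, 110 mm above the bench; x down the slope into the box, y across, z square to the floor. In front of the flap is an open plywood apron, 110 wide, x = -80 to 0 mm, at z = 0, not slippery: a neck lying mostly on it stays put. Nothing stands at the apron's sides.
- lintel (a point): Middle of the front lower edge of the lintel over the port, at x = 0, z = 72 mm in the chute's frame, same axes. The port below it is 90 wide and 72 high; the lintel is 10 thick (x = 0 to 10) and 8 high, so its top and that of the clear roof behind it are 80 mm above the channel floor.
- chute_stop (a point): Middle of the rubber stop's face at the lower end of the channel, on the floor: x = 260 mm in the chute's frame, same axes. Behind the flap the channel is 110 wide inside, under a clear roof (underside at 76 mm). Its floor is a bed of free rollers: a neck whose heel has come to the flap line, or nearly, rolls on to the stop by itself and so clears the flap.
- flap (a joint): Angle of the thin aluminium flap that closes the port, 84 wide, 69 high and 4 thick, hinged along its top edge (at x = 5, z = 72 mm in the chute's frame). 0 = shut; it swings only inwards (positive), up to 1.45 rad; a weak spring returns it, about 0.3 N at its lower edge.
- square_neck_mid (a point): Bystander: piece like the neck but with a plain square block for a head, 180 long, 40 wide, 42 high, in a bay of the rack. Middle of its length, 21 mm up; x to its head.
- billet_mid (a point): Bystander: plain rectangular billet, 175 x 44 x 40 high, in a bay of the rack. Its centre; x along it.
- jar_mid (a point): Bystander: squat amber jar, 68 in diameter, 85 high, beside the seasoning box on the side away from the robot. Its centre.
- mug_mid (a point): Bystander: white mug, 76 in diameter, 90 high, with a handle, beside the box's channel on the side towards the robot. Its centre.
- glue_mid (a point): Bystander: white glue bottle, 56 in diameter, 150 high, left of the place in front of the rack. Its centre.
- plane_mid (a point): Bystander: block plane, 150 x 45, 53 high, on the left of the bench. Its centre.
- tub_mid (a point): Bystander: open white tub, 90 in diameter, 60 high, beyond the far side of the box. Its centre.
- neck: The same neck, whole; origin on its flat underside, 21 mm below neck_mid; same axes.
There are look-alikes about, which are no part of the job. What is shaped like the neck but yellow is not meant.

How it is judged (in metres and radians):
On the way, in this order (a step that is already met when the one before it is completed fails the run):
1. the neck lies flat on the bench, wholly out of the rack, and nothing grips it (x of neck_heel in the frame of rack below -0.002 m and height (world z) of neck_mid below 0.027 m and angle between neck_mid's own z axis and vertical below 0.1 rad and contact force between the fingers and neck below 0.1 N), for 0.2 s.
2. the scroll goes through the flap first, the heel still outside (x of neck_scroll in the frame of chute above 0 m and x of neck_heel in the frame of chute below -0.02 m and z of neck_scroll in the frame of chute between 0 and 0.07 m and value of joint flap above 0.25 rad), for 0.05 s.
At the end, for the whole second after the job is handed in: The neck lies at rest inside the box, scroll end down the slope, its heel at least 30 mm past the flap line, and the flap is shut (below 0.06 rad) (x of neck_heel in the frame of chute above 0.03 m and x of neck_scroll in the frame of chute above 0.15 m and z of neck_mid in the frame of chute between 0 and 0.06 m and value of joint flap below 0.06 rad and linear speed of neck below 0.02 m/s); the robot touches nothing.
It fails at once if a bystander is shifted by more than 30 mm (distance of any of square_neck_mid, billet_mid, jar_mid, mug_mid, glue_mid, plane_mid, tub_mid from where it was at the start of the episode above 0.03 m).
It also fails if it takes over 61 s, if anything falls off the work surface, if the arm or the gripper's body presses on something with over 40 N, if the wrist force passes 120 N, or if a joint passes its speed limit or range.

## Working session

There is one attempt and no reset: what is moved stays moved. The work goes in short steps, each a Python script; the robot and the scene stay as the last script left them, time stands still between calls to the robot, and variables do not carry over. Pictures are saved under pics/ and viewed, and the job is handed in when it is done.

```bash
mkdir -p pics; ls
cat > h.py <<'E'
import numpy as np, cv2
from workcell import bot, optics
def snap(n,tag):
    s=optics.snapshot(n); cv2.imwrite(f'pics/{tag}.png',s['frame'][:,:,::-1]); np.savez(f'pics/{tag}.npz',**{k:np.array(v) for k,v in s.items()}); return s
def load(tag): return dict(np.load(f'pics/{tag}.npz'))
def ray(s,uv):
    d=np.linalg.inv(s['mtx'])@np.array([uv[0],uv[1],1.]); R=s['R'];c=-R.T@s['t'].reshape(3); return c,R.T@d
def onz(s,uv,z):
    c,d=ray(s,uv); return c+d*(z-c[2])/d[2]
def proj(s,X):
    p=s['R']@np.array(X,float)+s['t'].reshape(3); q=s['mtx']@p; return q[:2]/q[2]
def tri(*su):
    A=np.zeros((3,3));b=np.zeros(3)
    for s,u in su:
        c,d=ray(s,u); d=d/np.linalg.norm(d); P=np.eye(3)-np.outer(d,d); A+=P;b+=P@c
    return np.linalg.solve(A,b)
E
python3 - <<'E'
from h import *
for n in ['scene','top','wrist']:
    s=snap(n,n+'0')
    if n!='wrist': print(n,-s['R'].T@s['t'].reshape(3),s['mtx'][0,0],s['R'][2])
print(bot.get_time_s(),bot.grip_point_offset,s['tool_from_camera'])
E
```

```text
pics
scene [1121.51849728  315.85734377 1108.43240872] 449.56437789119104 [-0.51563245 -0.25498708 -0.81798824]
top [4.49490159e+02 6.81949052e-01 1.44715515e+03] 483.7824579121875 [ 0.06320268  0.00614146 -0.99798181]
0.15 18.700000000000003 [[-6.58491916e-04 -9.53547821e-01 -3.01240964e-01  7.76825697e+01]
 [ 9.99999575e-01 -8.22214874e-04  4.16708151e-04 -7.98878819e-01]
 [-6.45035951e-04 -3.01240562e-01  9.53547958e-01 -1.42928733e+02]
 [ 0.00000000e+00  0.00000000e+00  0.00000000e+00  1.00000000e+00]]
```

View pics/scene0.png

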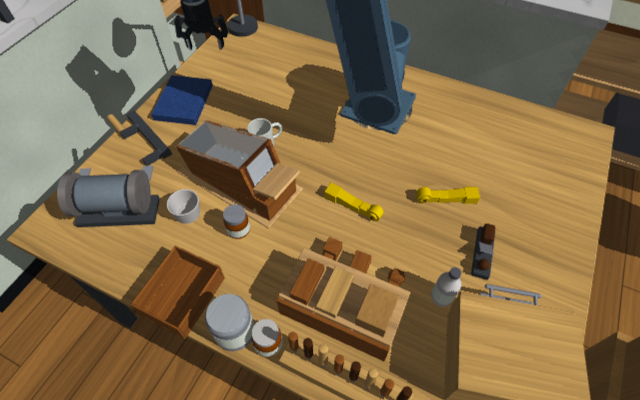

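View pics/top0.png

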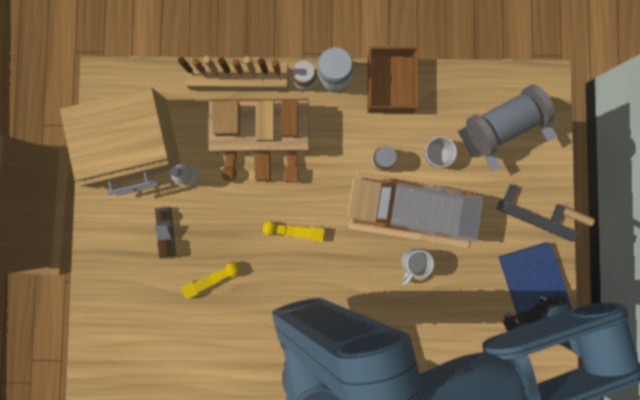

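View pics/wrist0.png

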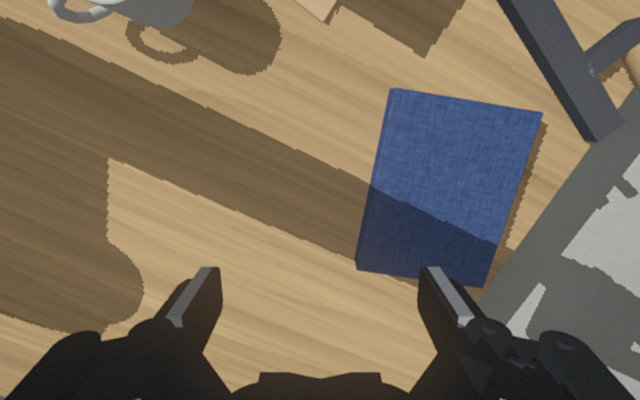

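The top view has world +x up and +y to the left. Three brown heads stick out of the rack, at top (229,165), (262,165) and (291,165), which are scene (397,277), (361,262) and (332,248). Two yellow look-alikes lie free at top (293,232) and (210,281). I'll enlarge the heads.

Run:
```python
from h import *
a=cv2.imread('pics/top0.png')[85:190,190:320]; b=cv2.imread('pics/scene0.png')[220:370,270:420]; c=cv2.imread('pics/top0.png')[165:255,340:490]; d=cv2.imread('pics/scene0.png')[110:230,170:305]
R=lambda i:cv2.resize(i,(400,300),interpolation=cv2.INTER_CUBIC)
cv2.imwrite('pics/crop0.png',np.vstack([np.hstack([R(a),R(b)]),np.hstack([R(c),R(d)])]))
```

```text
(no output)
```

View pics/crop0.png

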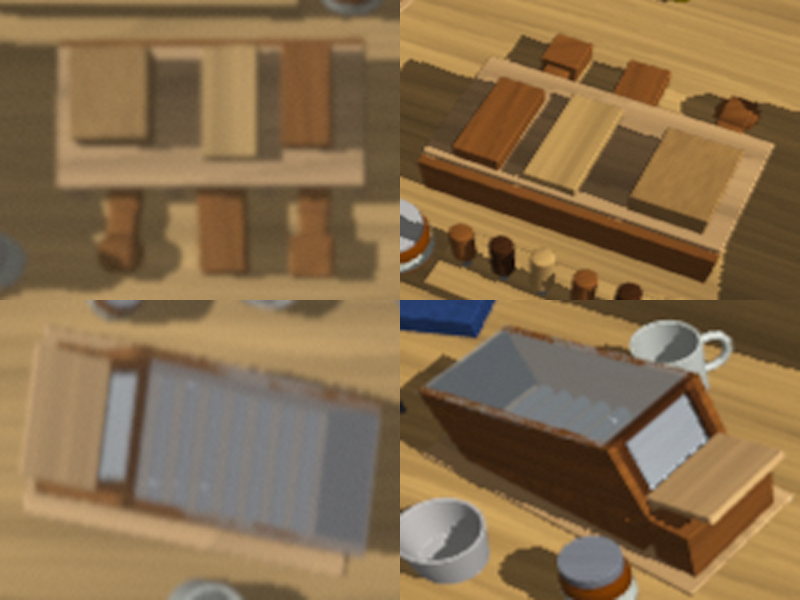

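The round-eared scroll is the left head, at top (229,165). The middle piece is the plain billet, and the right one has a square head. The box runs down towards −y. Next I'll measure roughly and then look closer with the wrist camera.

Run:
```python
from h import *
s=load('top0'); c=load('scene0')
print('roof front corners', onz(s,(208.5,150),97),onz(s,(309,150.5),97))
print('roof scene corners',[onz(c,p,97) for p in [(304,251),(408,296)]])
for p in [(121,250)]:
    u=(190+p[0]*130/400,85+p[1]*105/300); print('scroll',u,onz(s,u,42))
u=(190+124/400*130,85+192/300*105);print('pegbox at roof',onz(s,u,28))
# apron corners in crop
f=lambda x,y:(340+x*150/400,165+(y-300)*90/300)
for n,p,z in [('apFarL',(47,330),132),('apNearL',(30,484),132),('apNearR',(96,496),110),('apFarR',(112,350),110)]:
    print(n,f(*p),onz(s,f(*p),z))
g=lambda x,y:(170+(x-400)*135/400,110+(y-300)*120/300)
for n,p,z in [('apFarL',(718,520),132),('apNearL',(783,455),132),('apNearR',(715,436),110),('apFarR',(650,497),110)]:
    print(n,g(*p),onz(c,g(*p),z))
for n,p in [('stuff glue',(182,175)),('yellow',(268,229)),('yellow',(325,235)),('plane',(165,232))]: print(n,onz(s,p,20))
```

```text
roof front corners [644.96633568 322.41649849  97.        ] [646.18230568  39.48469942  97.        ]
roof scene corners [array([662.44785201,  48.7885474 ,  97.        ]), array([661.63144631, 324.04703071,  97.        ])]
scroll (229.325, 172.5) [587.32590789 273.00470119  42.        ]
pegbox at roof [649.00481399 274.15274309  28.        ]
apFarL (357.625, 174.0) [577.73845053 -94.94993925 132.        ]
apNearL (351.25, 220.2) [451.74901084 -78.31168086 132.        ]
apNearR (376.0, 223.8) [ 442.57495195 -147.86585343  110.        ]
apFarR (382.0, 180.0) [ 563.83471399 -164.15229978  110.        ]
apFarL (277.325, 198.0) [569.68585362 -75.9278643  132.        ]
apNearL (299.2625, 172.0) [467.85514799 -63.49929357 132.        ]
apNearR (276.3125, 164.4) [ 457.20432036 -143.24816809  110.        ]
apFarR (254.375, 188.8) [ 557.80995937 -155.95991532  110.        ]
stuff glue [580.69322352 417.63423266  20.        ]
yellow [423.6211138  159.68786688  20.        ]
yellow [407.75711265  -8.19303851  20.        ]
plane [411.71673242 463.03809441  20.        ]
```

Run:
```python
from h import *
print(bot.get_tcp_rot().round(3)); print(load('wrist0')['mtx'])
def Rt(x): 
    x=np.array([x[0],x[1],0.]);x/=np.linalg.norm(x);z=np.array([0,0,-1.]);return np.column_stack([x,np.cross(z,x),z])
for nm,p,x in [('chute',(430,-140,340),(1,0)),('chute',(503,-60,340),(0,-1)),('rack',(530,273,280),(1,0)),('graspT',(591,273,5),(1,0)),('graspT',(591,273,5),(-1,0)),('g2',(591,273,5),(0,1))]:
    print(nm,x,bot.solve_ik(p,Rt(x)))
th=.6
# bench regrasp: neck x=-X
for yaw in (1,-1):
  for n in [np.array([-1,0,0]),np.array([0,-1,0]),np.array([-.7,-.7,0])]:
    n=n/np.linalg.norm(n)
    z=np.sin(th)*n+np.array([0,0,-np.cos(th)]); y=np.cross([0,0,1],n)*yaw; x=np.cross(y,z)
    print('regrasp',yaw,n,bot.solve_ik((500,273,10),np.column_stack([x,y,z])))
  n=np.array([-.13,-.99,0]);l=th-.28
  z=np.sin(l)*n+np.array([0,0,-np.cos(l)]); y=np.cross([0,0,1],n)*yaw; y/=np.linalg.norm(y);x=np.cross(y,z)
  print('chute',yaw,[bot.solve_ik((503+20,yy,zz),np.column_stack([x,y,z])) for yy,zz in [(30,190),(-140,125)]])
```

```text
[[ 0.897  0.441 -0.   ]
 [ 0.441 -0.897  0.001]
 [ 0.    -0.001 -1.   ]]
[[337.26670071   0.         319.55630987]
 [  0.         337.26670071 205.2808153 ]
 [  0.           0.           1.        ]]
chute (1, 0) [-5.62293076e-01  2.38692009e-02  1.55056219e+00 -4.44089210e-16
  1.56716126e+00  1.00850325e+00]
chute (0, -1) [-3.39233745e-01  1.27655411e-01  1.43692535e+00 -4.44089210e-16
  1.57701189e+00  2.80235891e+00]
rack (1, 0) [ 2.88712837e-01  3.16561705e-01  1.33734075e+00 -4.44089210e-16
  1.48769020e+00  1.85950916e+00]
graspT (1, 0) [ 2.61699148e-01  6.47973337e-01  1.51784348e+00 -4.44089210e-16
  9.75775835e-01  1.83249548e+00]
graspT (-1, 0) [ 2.61699148e-01  6.47973337e-01  1.51784348e+00 -4.44089210e-16
  9.75775835e-01 -1.30909718e+00]
g2 (0, 1) [ 2.61699148e-01  6.47973337e-01  1.51784348e+00 -4.44089210e-16
  9.75775835e-01  2.61699148e-01]
regrasp 1 [-1.  0.  0.] [0.22384977 0.8625767  1.23743768 0.12588989 1.6293921  1.76394231]
regrasp 1 [ 0. -1.  0.] [ 0.59596703  0.77266957  1.43613762 -0.5017982   1.33154289  0.81716247]
regrasp 1 [-0.70710678 -0.70710678  0.        ] [ 0.42801995  0.88141255  1.19595176 -0.19922     1.63293709  1.25930481]
chute 1 [array([ 0.05456391,  0.31473839,  1.60866723, -0.32680826,  1.29366518,
        0.28723475]), array([-0.26247379,  0.35425163,  1.7300378 , -0.36843106,  1.04448842,
        0.0527032 ])]
regrasp -1 [-1.  0.  0.] [ 0.22384977  0.8625767   1.23743768  0.12588989  1.6293921  -1.37765034]
regrasp -1 [ 0. -1.  0.] [ 0.59596703  0.77266957  1.43613762 -0.5017982   1.33154289 -2.32443019]
regrasp -1 [-0.70710678 -0.70710678  0.        ] [ 0.42801995  0.88141255  1.19595176 -0.19922     1.63293709 -1.88228784]
chute -1 [array([ 0.05456391,  0.31473839,  1.60866723, -0.32680826,  1.29366518,
       -2.8543579 ]), array([-0.26247379,  0.35425163,  1.7300378 , -0.36843106,  1.04448842,
       -3.08888945])]
```

```bash
cat >> h.py <<'E'
def Rt(x): 
    x=np.array([x[0],x[1],0.]);x/=np.linalg.norm(x);z=np.array([0,0,-1.]);return np.column_stack([x,np.cross(z,x),z])
def wsnap(tag):
    p=np.array(bot.get_eef_pos(),float);Rw=np.array(bot.get_tcp_rot(),float); s=optics.snapshot('wrist')
    T=np.array(s['tool_from_camera'],float); Rc=Rw@T[:3,:3]; c=p+Rw@T[:3,3]
    s['R']=Rc.T; s['t']=-Rc.T@c
    cv2.imwrite(f'pics/{tag}.png',s['frame'][:,:,::-1]); np.savez(f'pics/{tag}.npz',**{k:np.array(v) for k,v in s.items()}); return s
E
python3 - <<'E'
from h import *
bot.goto((430,-140,340),Rt((1,0))); wsnap('wc'); print(bot.get_time_s())
bot.goto((530,273,280),Rt((1,0))); wsnap('wr'); print(bot.get_time_s())
snap('top','top1')
E
```

```text
1.7333
3.3667
```

View pics/wc.png

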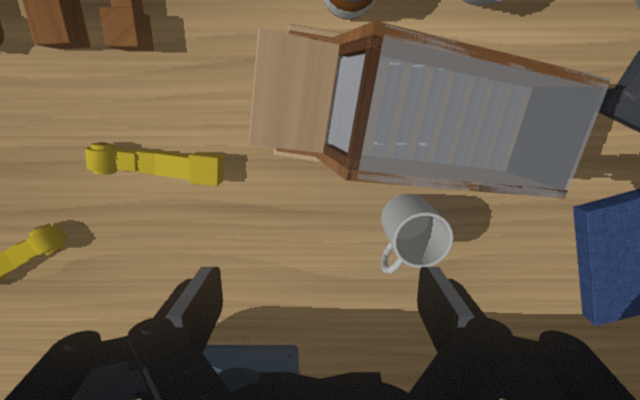

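View pics/wr.png

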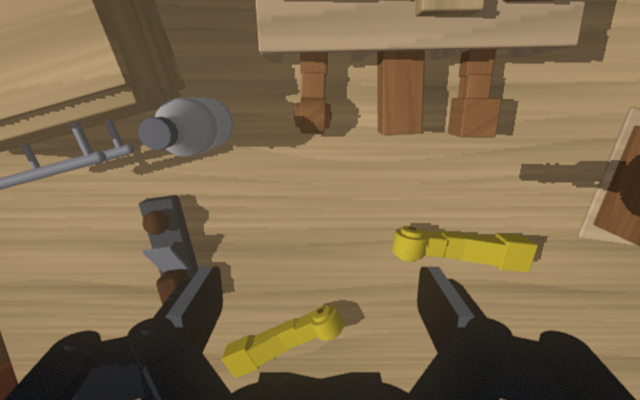

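The wrist picture at the rack shows the scroll at (311,115), the roof front edge from about (259,53) to (583,48), and the glue bottle at (185,128). In the chute picture the apron spans (250..335, 30..150), with the flap at (347,100). I'll enlarge both for exact corners.

Run:
```python
from h import *
a=cv2.imread('pics/wr.png')[30:150,250:410]; b=cv2.imread('pics/wc.png')[15:195,235:395]
cv2.imwrite('pics/c1.png',cv2.resize(a,None,fx=5,fy=5,interpolation=cv2.INTER_CUBIC)); cv2.imwrite('pics/c2.png',cv2.resize(b,None,fx=3.33,fy=3.33,interpolation=cv2.INTER_CUBIC))
```

```text
(no output)
```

View pics/c1.png

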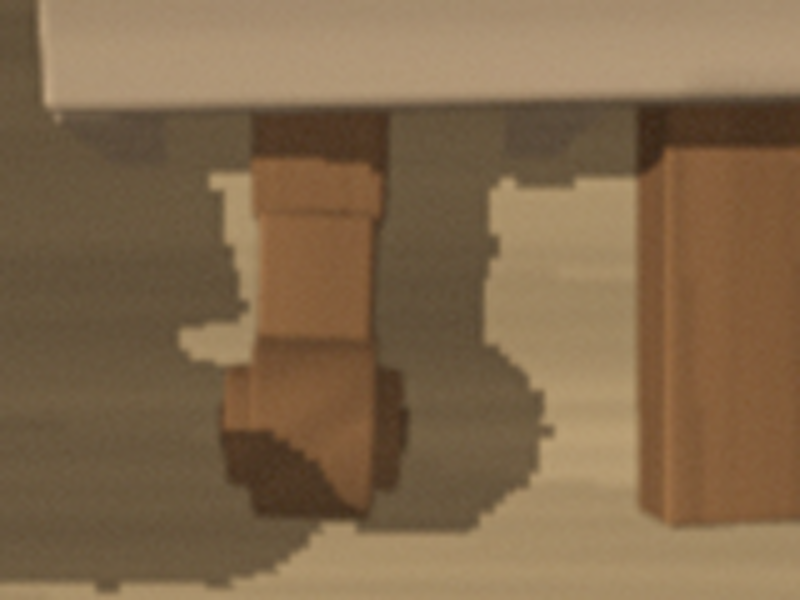

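View pics/c2.png

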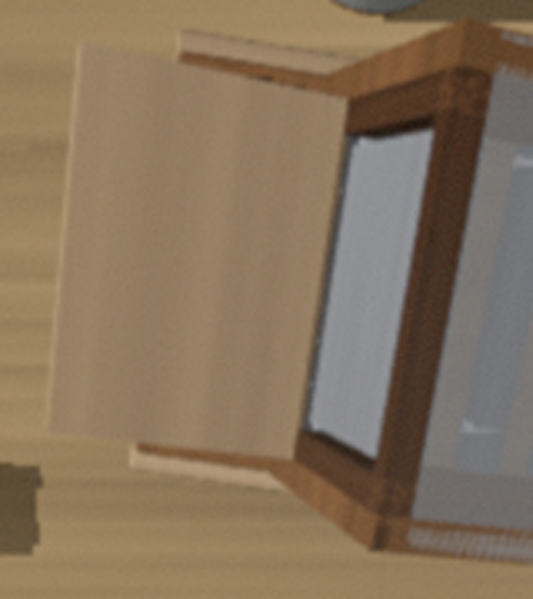

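Run:
```python
from h import *
s=load('wr'); f=lambda x,y:(250+x/5,30+y/5)
print('ear L,R',onz(s,f(222,428),21),onz(s,f(406,428),21))
print('scroll tip',onz(s,f(310,518),21)); print('scroll back top',onz(s,f(312,340),28))
print('shaft end L,R',onz(s,f(252,213),24),onz(s,f(381,213),24))
print('roof edge',onz(s,f(45,107),85),onz(s,f(45,107),97),'R',onz(s,(583,48),85),onz(s,(583,48),97))
s=load('wc'); f=lambda x,y:(235+x/3.33,15+y/3.33)
zo=110+80*np.sin(.28)
P=[onz(s,f(81,45),zo),onz(s,f(54,432),zo),onz(s,f(298,460),110),onz(s,f(348,97),110)]
for p in P: print(p.round(1))
d=lambda a,b:np.linalg.norm(P[a]-P[b]).round(1)
print(d(0,1),d(2,3),d(1,2),d(0,3)); 
ax=((P[2]+P[3])-(P[0]+P[1]))/2; n=P[0]-P[1]; 
print('sill',(P[2]+P[3])/2,'dir',ax/np.linalg.norm(ax),np.arctan2(ax[1],ax[0]),np.arctan2(n[1],n[0])-np.pi/2,np.arctan2(*(P[3]-P[2])[[1,0]])-np.pi/2)
sc=load('scene0');print([proj(sc,p).round(1) for p in P])
for n in P: print(proj(load('top1'),n).round(1))
```

```text
ear L,R [589.51679401 301.48398955  21.        ] [589.43162192 259.02649405  21.        ]
scroll tip [569.06896001 281.35672364  21.        ]
scroll back top [608.80610235 280.42073717  28.        ]
shaft end L,R [635.57001254 293.52526367  24.        ] [635.51566837 265.03664459  24.        ]
roof edge [649.56214144 328.06097365  85.        ] [648.07701867 326.0993467   97.        ] R [651.8677426   30.72450293  85.        ] [650.30082192  39.31175252  97.        ]
[569.8 -83.6 132.1]
[462.  -69.3 132.1]
[ 449.8 -145.2  110. ]
[ 559.5 -160.   110. ]
108.7 110.7 80.0 80.2
sill [ 504.66347867 -152.6220022   110.        ] dir [-0.1400798  -0.95087588 -0.27606649] -1.7170608896071247 -1.7024948686883192 -1.7044218757607117
[array([274.7, 197. ]), array([298.4, 169.7]), array([277. , 162.3]), array([252.8, 188.7])]
[353.5 176.9]
[348.  216.4]
[375.1 221.2]
[380.5 181.5]
```

View pics/top1.png

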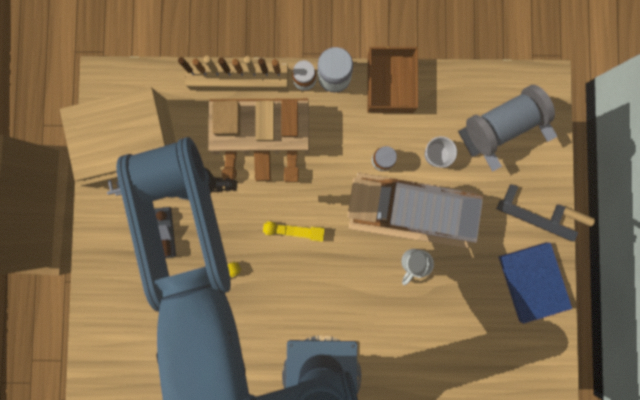

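Run:
```python
from h import *
s=load('wr')
print('yellow2 scroll',onz(s,(325,322),20),'yellow1 scroll',onz(s,(408,242),20),'glue cap',onz(s,(158,133),150),onz(load('top0'),(182,174),150))
print('scroll in scene0/top0',proj(load('scene0'),(590,280,42)),proj(load('top0'),(590,280,42)))
A=Rt((-1,0))
for p in [(590,280,120),(590,280,4),(420,280,4)]: print(bot.solve_ik(p,A))
a=np.radians(250);print(bot.solve_ik((520,100,4),Rt((np.cos(a),np.sin(a)))))
```

```text
yellow2 scroll [308.46370821 265.35387913  20.        ] yellow1 scroll [430.41569425 157.93892813  20.        ] glue cap [582.17862796 401.08276364 150.        ] [571.44866088 379.73003431 150.        ]
scroll in scene0/top0 [397.60117195 273.29973062] [226.95274652 171.56556677]
[ 2.72617589e-01  5.25535375e-01  1.41432205e+00 -4.44089210e-16
  1.20173523e+00 -1.29817874e+00]
[ 2.72617589e-01  6.52149030e-01  1.51256921e+00 -4.44089210e-16
  9.76874410e-01 -1.29817874e+00]
[ 3.66697799e-01  4.53448510e-01  1.90340320e+00 -4.44089210e-16
  7.84740947e-01 -1.20409853e+00]
[-2.08123813e-02  4.85577726e-01  1.84178153e+00 -4.44089210e-16
  8.14233397e-01 -2.81333918e+00]
```

The scroll projects to top (227,171.6) against (229,172.5) seen, so it agrees within about 6 mm and I'll use y=278. Next come the first grip and the draw.

Run:
```python
from h import *
A=Rt((-1,0))
bot.goto((590,278,130),A)
print(bot.movel((590,278,4),v=150,max_force=15), bot.get_eef_pos())
bot.clamp(80); print('open',bot.get_opening(),bot.get_time_s(),bot.get_ft_force())
wsnap('g1')
```

```text
False [590.84869356 278.26538754   5.03872531]
open 38.4434791294998 7.5667 [-1.06591084 -0.5211545   5.75549845]
```

View pics/g1.png

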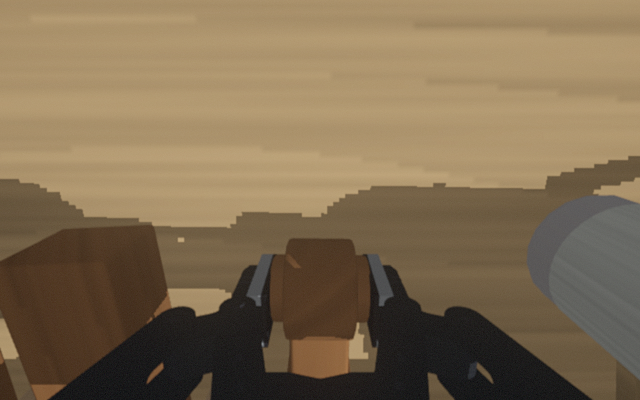

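The scroll is gripped by its ears at (320,290), with the opening at 38.4 mm, close to the expected 40. Now I'll draw it out, turn it and lay it down.

Run:
```python
from h import *
z=bot.get_eef_pos()[2]
bot.movel((430,278,z),v=120); print(bot.get_opening(),bot.get_ft_force())
for an,p in [(215,(480,190)),(250,(520,100))]:
    a=np.radians(an); bot.movel((*p,z),Rt((np.cos(a),np.sin(a))),v=90)
print(bot.get_opening(),bot.get_ft_force(),bot.get_eef_pos(),bot.get_time_s())
bot.let_go(); bot.sleep(0.4)
p=bot.get_eef_pos(); bot.movel((p[0],p[1],230),v=200)
wsnap('l1'); snap('top','l1t'); snap('scene','l1s'); print(bot.get_time_s())
```

```text
38.58225297640193 [-3.60548464  0.95676289  7.71787998]
38.75276957368892 [-0.57430201  0.39405933  5.49800746] [520.28579885  99.94907477   5.05381903] 11.6167
13.9667
```

View pics/l1.png

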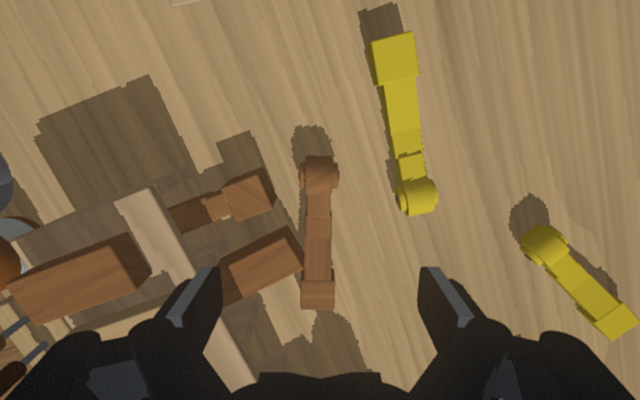

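View pics/l1s.png

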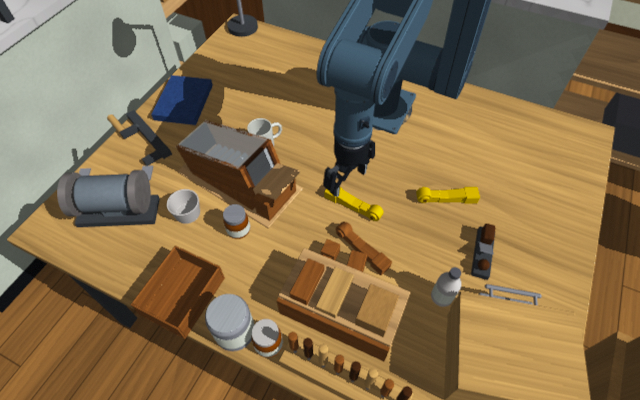

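View pics/l1t.png

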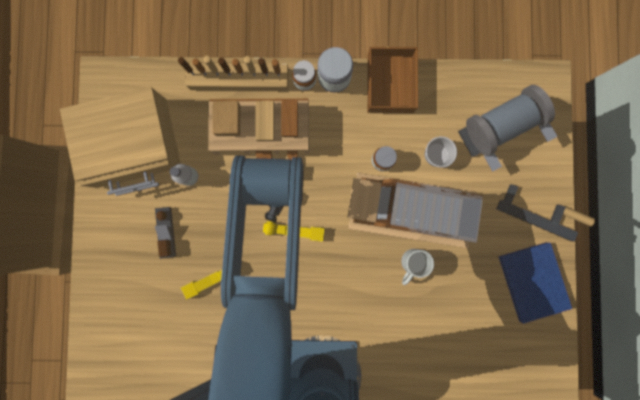

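The neck lies flat and free, scroll at (319,172) and heel at (318,293) in the wrist view. The heel and shaft came close to the billet's front corner at (303,262), so I'll check the gap and whether the billet moved.

Run:
```python
from h import *
a=cv2.imread('pics/scene0.png')[225:300,310:420]; b=cv2.imread('pics/l1s.png')[225:300,310:420]; c=cv2.imread('pics/l1.png')[140:330,190:350]
R=lambda i,w,h:cv2.resize(i,(w,h),interpolation=cv2.INTER_CUBIC)
cv2.imwrite('pics/c3.png',np.hstack([np.vstack([R(a,300,260),R(b,300,260)]),R(c,438,520)]))
s=load('wr');f=lambda x,y:(250+x/5,30+y/5)
print('billet front before',onz(s,f(670,523),40),onz(s,f(670,523),0),onz(s,(424,134),40))
```

```text
billet front before [569.63050681 200.4836429   40.        ] [565.65688424 192.93891011   0.        ] [570.19818608 155.82176393  40.        ]
```

View pics/c3.png

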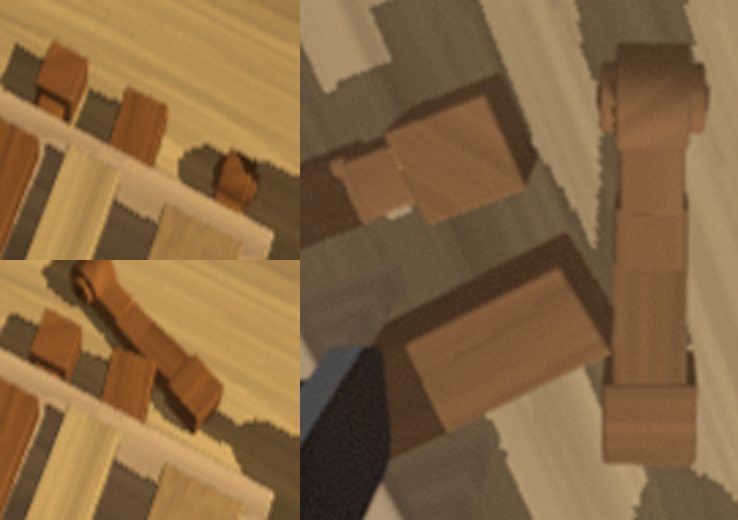

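Run:
```python
from h import *
s=load('l1'); f=lambda x,y:(190+(x-300)*160/438,140+y*190/520)
for n,p,z in [('billet frontR top',(557,268),40),('billet front L top',(608,353),40),('sq front R top',(488,97),42),('sq front L',(527,188),42),('sq back',(388,133),42),
 ('heel end L',(604,460),32),('heel end R',(695,463),32),('heel front L',(604,388),32),('heel front R',(695,388),32),('scroll earL',(602,95),21),('earR',(707,95),21)]:
    print(n,np.array(f(*p)).round(1),onz(s,f(*p),z).round(1))
c0=load('scene0');c1=load('l1s')
g=lambda x,y:(310+x*110/300,225+(y%260)*75/260)
print('before: billet',onz(c0,g(118,88),40),onz(c0,g(166,100),40),'sq',onz(c0,g(57,42),42),onz(c0,g(88,60),42))
print('after: billet',onz(c1,g(111,348),40),onz(c1,g(157,358),40),'sq',onz(c1,g(44,310),42),onz(c1,g(82,326),42))
s=load('wr'); print('sq before wr',onz(s,(497,134),42),onz(s,(450,136),42))
```

```text
billet frontR top [283.9 237.9] [577.  148.1  40. ]
billet front L top [302.5 269. ] [571.5 189.3  40. ]
sq front R top [258.7 175.4] [575.   76.2  42. ]
sq front L [272.9 208.7] [574.9 113.3  42. ]
sq back [222.1 188.6] [614.9  76.   42. ]
heel end L [301.1 308.1] [593.2 240.2  32. ]
heel end R [334.3 309.2] [557.2 255.   32. ]
heel front L [301.1 281.8] [580.7 207.8  32. ]
heel front R [334.3 281.8] [545.2 220.8  32. ]
scroll earL [300.3 174.7] [538.4  93.6  21. ]
earR [338.7 174.7] [500.2 107.6  21. ]
before: billet [577.89835317 150.97332642  40.        ] [567.07119125 196.97923183  40.        ] sq [568.26012547  80.805088    42.        ] [569.42398123 115.03591227  42.        ]
after: billet [580.86852465 144.82573344  40.        ] [569.29042534 188.47017069  40.        ] sq [580.30355364  72.22289719  42.        ] [576.78911095 111.8774272   42.        ]
sq before wr [570.22746491  75.26024792  42.        ] [568.1450176  127.27475655  42.        ]
```

Two bystanders moved. The billet shifted about 8 mm along y and the square head about 7 mm into the rack, both under the 30 mm limit. Regripping the heel here would put a finger on the billet. So I'll grip the scroll again with the jaws offset away from the rack, lift straight up, and lay the neck in the clear space at about (475,225..385), pointing −y.

Run:
```python
from h import *
a=np.radians(250);n=np.array([np.cos(a),np.sin(a)]);cr=np.array([-.94,.342]);cr/=np.linalg.norm(cr)
g=np.array([519.3,100.6])+14*cr
R2=Rt((0,-1))
for p,R in [((*g,5),Rt(n)),((497,160,110),Rt(n)),((475,225,100),R2),((475,225,5),R2)]: print(bot.solve_ik(p,R))
bot.movel((*g,100),v=200)
print(bot.movel((*g,5),v=120,max_force=12))
bot.clamp(110); print(bot.get_opening(),bot.get_eef_pos(),bot.get_ft_force())
wsnap('g2'); print(bot.get_time_s())
```

```text
[-1.07074222e-02  4.67651166e-01  1.87245958e+00 -4.44089210e-16
  8.01481910e-01 -2.80323423e+00]
[ 9.76163037e-02  3.24912681e-01  1.76610587e+00 -4.44089210e-16
  1.05057410e+00 -2.69491050e+00]
[ 2.29972002e-01  3.42761158e-01  1.76866195e+00 -4.44089210e-16
  1.03016954e+00 -2.91162065e+00]
[ 2.29972002e-01  4.78850295e-01  1.85099882e+00 -4.44089210e-16
  8.11743542e-01 -2.91162065e+00]
False
39.465332288650046 [507.23195322 105.31677325   6.46290231] [-1.9411471   0.38359223  9.6246839 ]
16.275
```

View pics/g2.png

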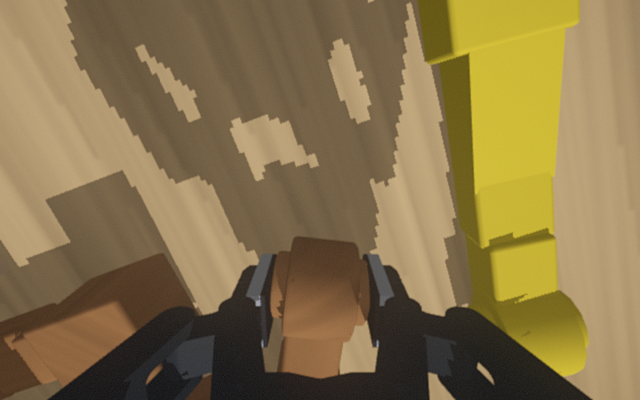

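The scroll at (320,290) is gripped again, opening 39.5. Now I'll lift it and lay it in the clear space.

Run:
```python
from h import *
a=np.radians(250);n=np.array([np.cos(a),np.sin(a)]);R2=Rt((0,-1))
p=bot.get_eef_pos(); bot.movel((p[0],p[1],110),v=150); print(bot.get_opening(),bot.get_ft_force())
bot.movel((475,225,110),R2,v=130)
print(bot.movel((475,225,9),v=120,max_force=8)); print(bot.get_eef_pos(),bot.get_opening(),bot.get_ft_force())
bot.let_go(); bot.sleep(0.4)
bot.movel((475,225,250),v=200)
wsnap('l2'); snap('scene','l2s'); print(bot.get_time_s())
```

```text
39.13778721094971 [-0.71227961  0.34660265 -2.49321667]
False
[475.65788405 225.07445812   9.57852168] 39.26064579155382 [ 0.53529244 -0.52228801 -2.9777577 ]
21.6
```

View pics/l2.png

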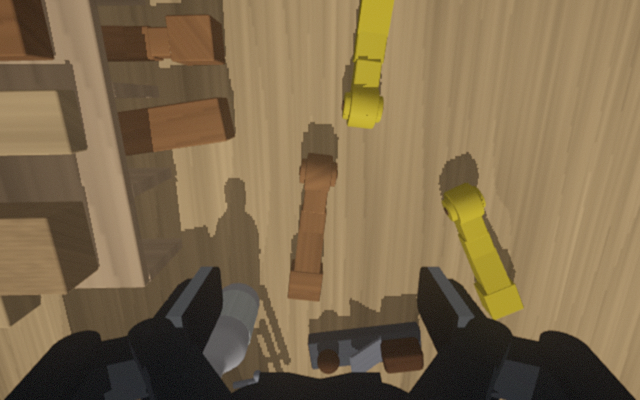

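View pics/l2s.png

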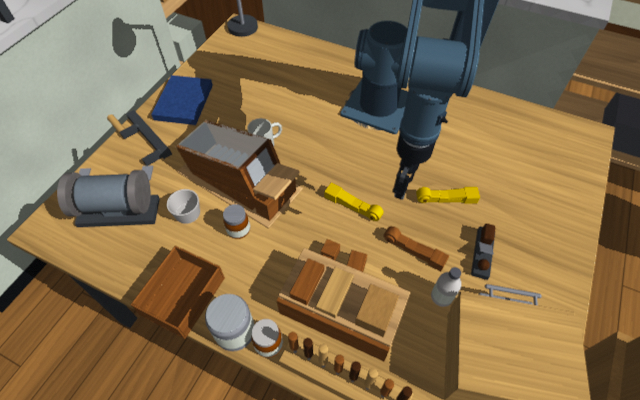

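The neck lies flat and free, scroll at (318,172) and heel at (306,285). The plane is at (365,348) and the glue at (235,330). I'll measure the grip pose.

Run:
```python
from h import *
s=load('l2'); im=cv2.cvtColor(s['frame'],cv2.COLOR_RGB2HSV)
c=cv2.imread('pics/l2.png')[140:310,280:350]; cv2.imwrite('pics/c4.png',cv2.resize(c,None,fx=3.5,fy=3.5,interpolation=cv2.INTER_CUBIC))
for n,u,z in [('plane edge',(310,330),40),('plane edge R',(418,323),30),('glue cap?',(215,365),150),('glue base',(245,292),20)]: print(n,onz(s,u,z).round(0))
```

```text
plane edge [486. 421.  40.]
plane edge R [350. 419.  30.]
glue cap? [567. 373. 150.]
glue base [568. 380.  20.]
```

View pics/c4.png

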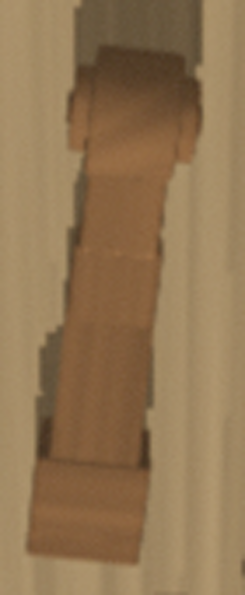

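Run:
```python
from h import *
s=load('l2'); f=lambda x,y:(280+x/3.5,140+y/3.5)
P=[onz(s,f(*p),32) for p in [(27,553),(137,563),(150,465),(37,458)]]
for p in P: print(p.round(1))
hc=sum(P)/4; e=[onz(s,f(68,118),24),onz(s,f(202,122),24)]; sc=(e[0]+e[1])/2
n=(sc-hc)[:2]; L=np.linalg.norm(n); n/=L
print('heel w',np.linalg.norm(P[0]-P[1]),'len',np.linalg.norm(P[1]-P[2]),'heel c',hc,'scroll',sc,'dist (139)',L,'n',n)
th=.6; g=hc[:2].copy(); n3=np.array([*n,0]); up=np.array([0,0,1.])
z=np.sin(th)*n3-np.cos(th)*up; y=np.cross(up,n3); x=np.cross(y,z); R=np.column_stack([x,y,z])
for h in (24,):
    gp=np.array([*g,h]); tcp=gp+18.7*z; print(tcp, bot.solve_ik(tcp,R), bot.solve_ik(tcp-120*z,R))
```

```text
[513.4 381.1  32. ]
[474.9 385.2  32. ]
[470.4 346.7  32. ]
[508.9 344.   32. ]
heel w 38.69804640534792 len 38.74558028432242 heel c [491.88685854 364.26341105  32.        ] scroll [475.33333984 228.52514893  24.        ] dist (139) 136.74390218505016 n [-0.12105489 -0.99264581]
[490.60866239 353.78224828   8.566224  ] [ 0.67323472  0.86986428  1.2256115  -0.40760103  1.50602731  0.91774254] [ 0.7326125   0.86629817  0.96499637 -0.38819725  1.77087082  0.86616278]
```

```bash
cat >> h.py <<'E'
def Rlean(n,lean):
    n3=np.array([n[0],n[1],0.]);n3/=np.linalg.norm(n3);up=np.array([0,0,1.])
    z=np.sin(lean)*n3-np.cos(lean)*up; y=np.cross(up,n3); return np.column_stack([np.cross(y,z),y,z])
E
python3 - <<'E'
from h import *
n=np.array([-0.121,-0.9926]); R=Rlean(n,.35); z=R[:,2]
cr=np.array([-n[1],n[0]]); cr=-cr if cr[0]>0 else cr
g=np.array([491.9,364.3])+6*n+11*cr
tcp=np.array([*g,24])+18.7*z
bot.goto(tcp-150*z,R); print(bot.get_time_s())
print(bot.movel(tcp,v=110,max_force=12),tcp,bot.get_eef_pos())
bot.clamp(100); print(bot.get_opening(),bot.get_ft_force(),bot.get_eef_pos()); wsnap('g3'); snap('scene','g3s'); print(bot.get_time_s())
E
```

```text
24.7167
False [479.47948469 353.31032944   6.43373027] [479.98184064 353.8122531    7.14568241]
38.85595090110076 [0.35180586 1.7634662  4.11849286] [480.39683094 353.79103763   7.54315816]
26.825
```

View pics/g3.png

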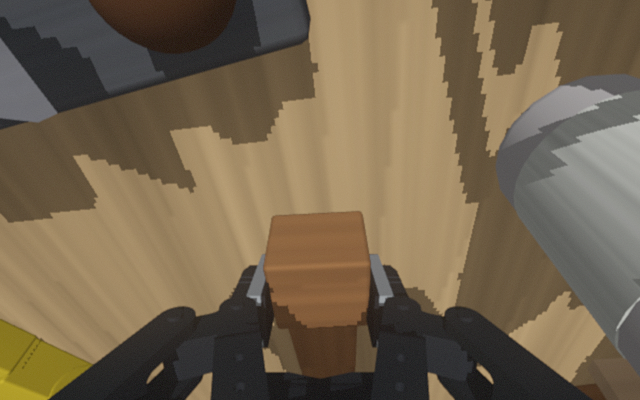

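View pics/g3s.png

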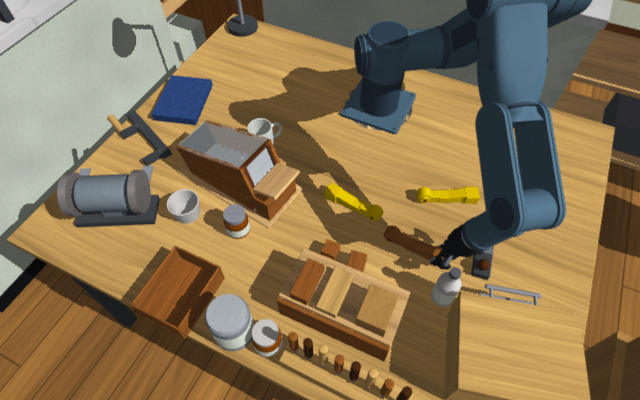

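The heel is held at (318,265) with the opening at 38.9, and nothing is touching the plane or the glue. Next I'll carry it to the port.

```bash
cat >> h.py <<'E'
O=np.array([504.7,-152.6,110.]); YAW=-1.707; SL=.28
H=np.array([np.cos(YAW),np.sin(YAW),0]); CX=np.cos(SL)*H-np.array([0,0,np.sin(SL)]); CZ=np.sin(SL)*H+np.array([0,0,np.cos(SL)])
def ch(gx,gz,th,gy=0):  # TCP pose with grasp point at chute (gx,gy,gz), lean th in chute frame
    R=Rlean(H[:2],th-SL); CY=np.cross(CZ,CX); return O+gx*CX+gz*CZ+gy*CY+18.7*R[:,2],R
E
python3 - <<'E'
from h import *
for a in [(-190,45),(-190,29),(-24,28)]: print(ch(*a,.35)[0],bot.solve_ik(*ch(*a,.35)))
p=bot.get_eef_pos(); bot.movel((p[0],p[1],220),v=200); print(bot.get_opening())
bot.goto(*ch(-195,50,.35)); print(bot.get_opening(),bot.get_eef_pos(),bot.get_time_s())
wsnap('a1');snap('scene','a1s');snap('top','a1t')
E
```

```text
[527.62784438  14.69275115 187.10086425] [-0.13587091  0.26237366  1.64473453 -0.07413887  1.23536376  0.02477838]
[528.22823448  19.07349054 171.72397723] [-0.12738833  0.27799101  1.66384217 -0.07507174  1.20132836  0.03599121]
[ 506.60360086 -138.71039839  124.88788413] [-0.43388026  0.30903717  1.74890516 -0.0765406   1.06433338 -0.26118043]
38.63234709443469
39.185913044529045 [528.18411896  18.94255271 193.20718787] 29.3417
```

View pics/a1.png

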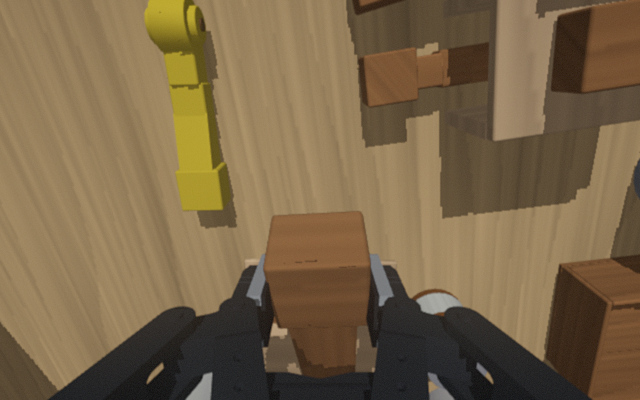

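View pics/a1s.png

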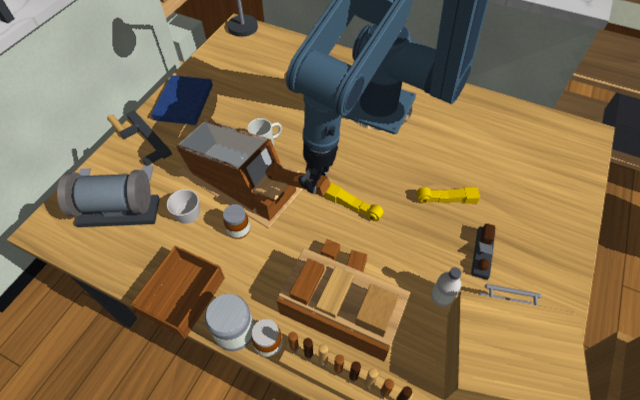

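View pics/a1t.png

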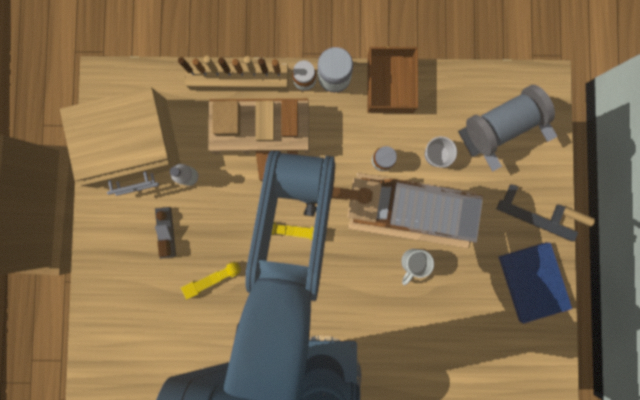

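The scroll hangs over the apron at top (366,196), centred to within a few mm of the apron axis at about 199. The heel sits as before in the grip. Now I'll insert it.

Run:
```python
from h import *
print(bot.movel(ch(-190,29,.35)[0],v=120,max_force=12))
print(bot.movel(ch(-26,28,.35)[0],v=100,max_force=15),ch(-26,28,.35)[0],bot.get_eef_pos(),bot.get_opening(),bot.get_ft_force(),bot.get_time_s())
snap('scene','i1s');snap('top','i1t');wsnap('i1')
i=cv2.imread('pics/i1s.png')[90:240,160:340];j=cv2.imread('pics/i1t.png')[140:260,320:500]
cv2.imwrite('pics/i1c.png',np.hstack([cv2.resize(i,(400,333)),cv2.resize(j,(400,333))]))
```

```text
False
False [ 506.86459071 -136.80608893  125.44059543] [ 506.98872516 -136.35300724  125.58624052] 38.62852629660228 [ 0.26373557 -0.17791443 -2.24626768] 31.6167
```

View pics/i1c.png

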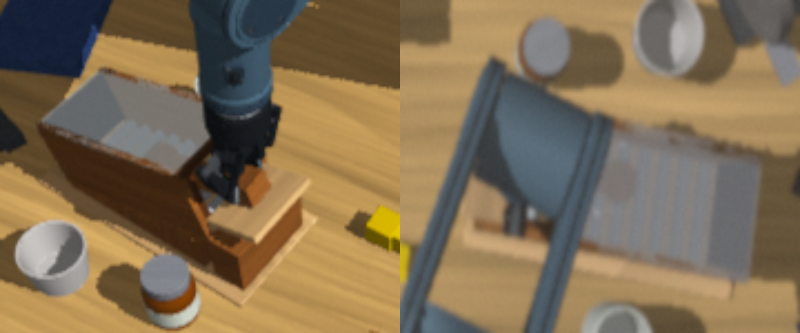

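View pics/i1.png

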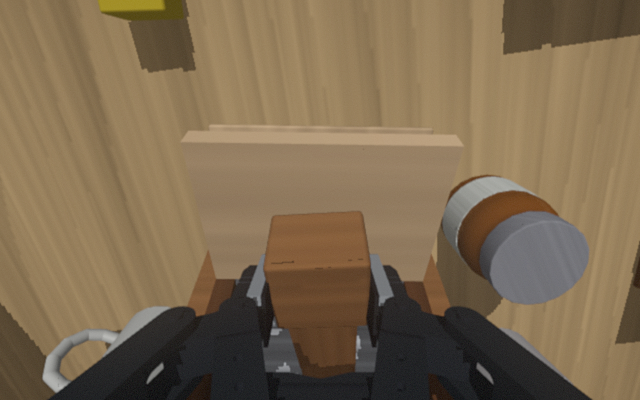

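The scroll is inside, visible through the clear roof, and the heel is centred on the apron at (318,265). I'll lower it, release, and look.

Run:
```python
from h import *
p,R=ch(-26,23.5,.35)
print(bot.movel(p,v=60,max_force=6),bot.get_eef_pos(),bot.get_ft_force())
bot.let_go(); print(bot.get_ft_force(),bot.get_opening())
q=np.array(bot.get_eef_pos())-R[:,2]*100-30*H; 
print(bot.movel(q,v=150)); print(bot.get_time_s()); wsnap('r1'); snap('scene','r1s')
i=cv2.imread('pics/r1s.png')[90:240,160:340]; cv2.imwrite('pics/r1c.png',np.hstack([cv2.resize(i,(380,320)),cv2.resize(cv2.imread('pics/r1.png'),(420,320))]))
```

```text
False [ 508.05218461 -136.02983619  122.50625715] [-0.93628458  0.0757956   7.27832273]
[ 0.39198243  0.91968888 -0.33881525] 85.76342211646279
False
33.4
```

View pics/r1c.png

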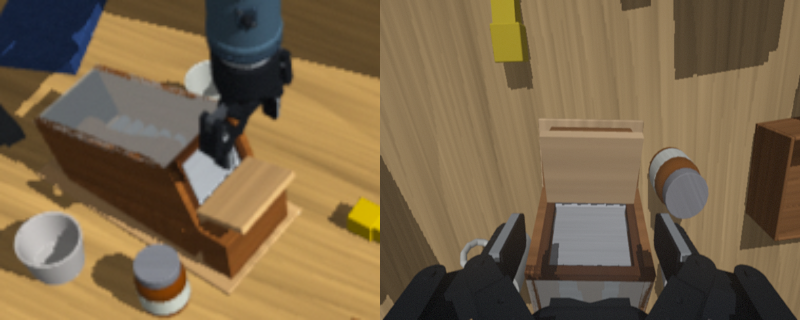

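The neck rolled in by itself and the flap looks shut. I'll back the arm clear and check inside the box.

Run:
```python
from h import *
bot.movel((500,-20,340),v=200)
bot.goto((400,-190,330),Rt((1,0))); bot.sleep(0.5)
wsnap('f1'); snap('scene','f1s'); 
bot.goto((300,250,300),Rt((1,0))); snap('top','f1t'); snap('scene','f2s');print(bot.get_time_s())
i=cv2.imread('pics/f2s.png')[90:240,160:340];j=cv2.imread('pics/f1t.png')[140:260,320:500]
cv2.imwrite('pics/f1c.png',np.hstack([cv2.resize(i,(400,333)),cv2.resize(j,(400,267+66))]))
```

```text
37.6333
```

View pics/f1.png

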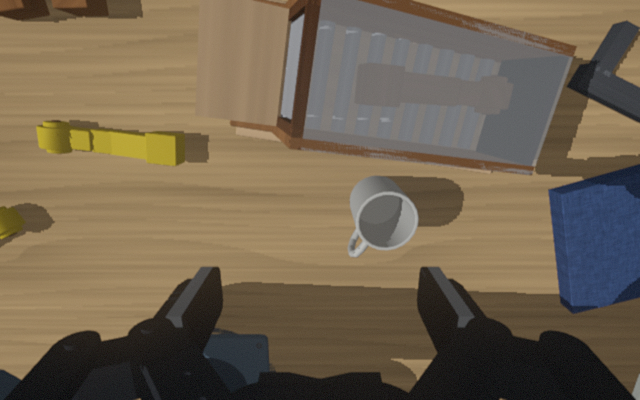

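View pics/f1c.png

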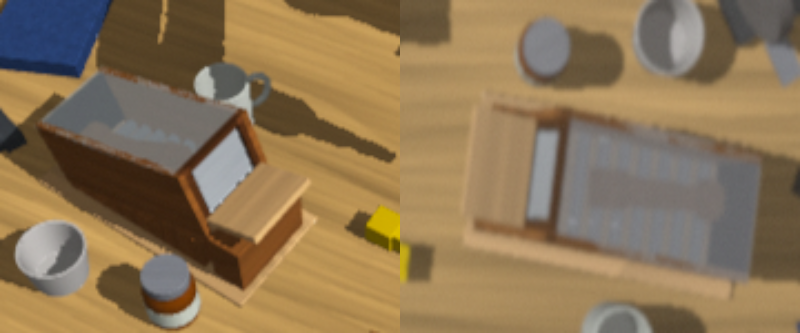

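View pics/f1t.png

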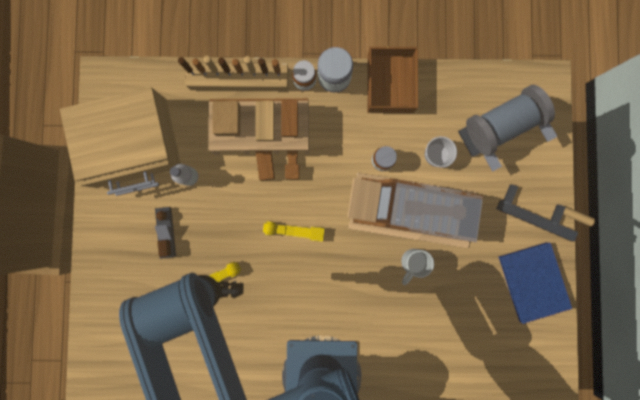

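Run:
```python
from h import *
s=load('f1')
for u,h in [((358,83),32),((490,94),38)]:
    c,d=ray(s,u); k=(h-(c-O)@CZ)/(d@CZ); print((c+k*d-O)@CX)
bot.sleep(.3); print(np.abs(bot.get_dq()).max(),bot.get_ft_force()); bot.job_done()
```

```text
68.74678824043517
221.42080118043643
0.002605824224944216 [-0.37022489 -0.58771909 -0.30455609]
the job is handed in; nothing more can be done
```

The neck is in the seasoning box with the flap shut, and I handed the job in at about 38 s of the 61 s. No verdict was reported, so this rests on my own checks.

**What I did**
- I drew the round-scroll neck out of the left bay by its ears and laid it free on the bench.
- That spot was too close to the billet to regrip the heel, so I lifted the neck and laid it down again in a clear space.
- I then gripped the heel, carried the neck to the box and put the scroll in through the flap. When I let go, the neck rolled down to the stop by itself.

**Last checks, from the pictures**
- **Neck:** it lies scroll down inside the box. The heel is about 69 mm past the flap line (30 needed), and the scroll about 221 mm down the slope (150 needed).
- **Flap:** it looks shut in every view; I couldn't read its angle directly.
- **Arm:** it stands still and clear of everything.

**What disagreed or went less well**
- **Bystanders moved:** the first laying-down nudged the billet by about 8 mm and the square-headed neck by about 7 mm. Both are within the 30 mm limit, but not quite "leave everything else where it stands". By eye, the other bystanders look unmoved.
- **Scroll position:** before the first grip, the wrist and top cameras disagreed by about 6 mm. The open jaws had room for that.

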